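Carry four prints from the cooling rack to the inspection rack in the same order

ROBOT

A 6-joint arm with a two-finger parallel gripper is mounted at the origin on the work surface. World frame = base frame: x ahead of the robot, y to its left, z up, the work surface at z = 0. Lengths are in m, angles in rad, forces in N, time in s.
With the tool pointing down it reaches from about 0.425 to 0.95 m from the base axis. Payload 3.5 kg.
Tool frame: the origin (TCP) lies midway between the tips of the shut fingers; the grasp point (between the pads) lies 19 mm behind it; x points along the fingers, y is the direction in which the jaws open and shut, and the axes are right-handed (so a half turn about x gives the same grasp; the last joint's range is limited). The gripper opens to 85 mm and grips with 20 to 120 N. Pads are 22 mm wide; open, the fingers measure 114 mm over their backs; the gripper's body (76 mm by 85 mm) begins 54 mm behind the grasp point. The pads swing forward as they close: fully open they stand 13 mm farther back than shut.
Start: joints at [-1.309, 0.286, 1.577, -0, 1.279, -0.15], TCP at [0.27, -0.619, 0.208] pointing down, gripper open.
Joint ranges: [-2.77, 2.77], [-0.9, 2.22], [0.21, 2.48], [-1.53, 4.67], [0.24, 2.81], [-2.84, 2.84]. Speed limits (rad/s): [2.79, 2.79, 3.14, 3.14, 3.14, 3.14].

INTERFACE

Orientations are given as a unit quaternion [x, y, z, w].
In Python, from plant import sensors, optics, ctrl gives the robot as it stands.
- The arm moves only by the tool arm_command, never from a script. Its argument "increments" is a list that holds one entry, the list of rows, each a list of 4 numbers: the shift along the tool's x, y, z in cm, then the turn about the tool's x in rad. A call has 1 to 20 rows; each row shifts and turns the commanded pose from where the row before left it, along the tool's axes as they then stand; what a row does not reach is not made up. A row lasts 1/8 s, in which the tool goes at most 62.5 mm and 10.7 degrees, less where a joint would pass 70% of its speed; a pose out of reach is approached as far as the arm can. A call with a gripper value outside its range is refused whole. "grip" is the finger opening in cm, from 0 to 8.54, set as the call begins (left out, the last holds). The fingers move at their own pace and stop on an object; "grip_force" is the grip in N (left out, the last holds). Time passes only in rows, so rows that do not move let the fingers close. It gives the time, the measured TCP pose, the force and the opening at its end, in the units of the state.
- sensors.get_state(): the state, without advancing time (a new reading comes with each control period).
- optics.read_camera(name): name is "scene" or "top" or "wrist"; returns the picture (420x560x3 uint8, blue, green, red); there is no depth.
- optics.camera_model(name): a dict with "camera_matrix" (3x3 intrinsics, pixels), "dist" ([k1, k2, p1, p2, k3] as OpenCV has them; the pictures are not rectified), "world_from_camera" (4x4, takes a point from camera to world coordinates); the wrist camera has in their place "mount" (4x4, takes a point from camera to tool coordinates, whose origin is the TCP and whose axes are the tool frame's). Camera axes: x right, y up, looking along -z (the intrinsics and any distortion apply to the point x, -y, -z); pixel columns grow to the right and rows downward; lengths in m; the calibration is good to about 2 mm. A picture is of the moment at which its call begins: read the wrist's pose just before it. camera_model takes no time and is no camera call.
- ctrl.sign_off(): hands the job in, once; it reports no verdict.
Trained networks look in the newest picture that a camera, given by its name, has taken for a name from the list of things; names that differ only in an ending like _2 or _b are one class to them, and where a whole thing is asked for, a point or a joint stands for the part that bears it (a point fixed in the world has none). Each returns a list of dicts, best first, with "conf" (0 to 1); they miss things now and then, are a little off and sometimes report something else, mostly with a low value. They report only what shows in the picture. A call takes as long as a camera call. They do not tell look-alikes from the thing itself.
- optics.boxes_of(camera, query): "at" ([row, column] in pixels, amid what is visible of it).
- optics.place_of(camera, query): "at" ([row, column] in pixels: a listed point, or the origin of a listed thing).
The state is a dict: "time": time; "qpos": joint angles; "dq": joint speeds; "joint_efforts": joint torques, N m; "eef_pos": TCP position; "tcp_rot": TCP orientation; "contact_force": force on the tool from outside, world axes, zero at the start; "wrist_torque": the same for the moment, N m; "opening": opening from 0.0 (shut) to 1.0 (fully open).
Only numpy, scipy, OpenCV 4.12 (cv2) and the standard library are available. Lean on these libraries where they do the work, as an engineer would, in place of code of your own. Each camera call takes 0.05 s, during which the arm holds its last target.

TASK

The four cooled prints stand in a row in the steel cooling rack. Move them across into the inspection rack in the same order, one print to a bay, so that each one stands in the bay whose tab has its own colour. Leave each standing upright and flat on the floor of its bay, set down rather than dropped.

Things in the scene. Friction and masses are not known exactly. Their poses are not given: they have to be found in the camera images.
- knob_mid (a point): Red printed star knob standing on its lobed head (46 mm across, 10 mm thick), round stem 25 mm in diameter straight up, grip it from any side. 60 mm tall, about 50 g. Point: its centre, 30 mm above its underside; z up. Starts upright in a bay (6 mm lip) of the steel cooling rack, the row nearer the robot. Grip about 10 mm above this point to clear foot and lip.
- bearing_mid (a point): Blue printed bearing block: foot 30 (x) by 46 mm (y), 9 mm thick, upright 22 mm thick along x and 30 mm wide with a bore; grip across the 22 mm, fingers closing along its x. 60 mm tall, about 50 g. Point: its centre, 30 mm above its underside; z up. Starts upright in a bay (6 mm lip) of the steel cooling rack, the row nearer the robot. Grip about 10 mm above this point to clear foot and lip.
- gear_mid (a point): Yellow printed gear lying teeth down (46 mm across, 10 mm thick), round hub 28 mm in diameter straight up, grip it from any side. 60 mm tall, about 50 g. Point: its centre, 30 mm above its underside; z up. Starts upright in a bay (6 mm lip) of the steel cooling rack, the row nearer the robot. Grip about 10 mm above this point to clear foot and lip.
- connector_mid (a point): Green printed hose connector standing on its round flange (44 mm across, 8 mm thick), barbed tube 30 mm in diameter straight up, grip it from any side. 60 mm tall, about 50 g. Point: its centre, 30 mm above its underside; z up. Starts upright in a bay (6 mm lip) of the steel cooling rack, the row nearer the robot. Grip about 10 mm above this point to clear foot and lip.
- bay_red: Empty fixed grey bay with a flat red tab on its +x side, in the inspection rack (the farther row, bays 72 mm apart). Square tray, 60 mm inside, 66 outside, lip 6 mm above its floor. Origin: centre of its underside; its floor is 4 mm above that, so a red part standing in it has its centre 34 mm above the origin. x, y along its sides, y along the row.
- bay_blue: Empty fixed grey bay with a flat blue tab on its +x side, in the inspection rack (the farther row, bays 72 mm apart). Square tray, 60 mm inside, 66 outside, lip 6 mm above its floor. Origin: centre of its underside; its floor is 4 mm above that, so a blue part standing in it has its centre 34 mm above the origin. x, y along its sides, y along the row.
- bay_yellow: Empty fixed grey bay with a flat yellow tab on its +x side, in the inspection rack (the farther row, bays 72 mm apart). Square tray, 60 mm inside, 66 outside, lip 6 mm above its floor. Origin: centre of its underside; its floor is 4 mm above that, so a yellow part standing in it has its centre 34 mm above the origin. x, y along its sides, y along the row.
- bay_green: Empty fixed grey bay with a flat green tab on its +x side, in the inspection rack (the farther row, bays 72 mm apart). Square tray, 60 mm inside, 66 outside, lip 6 mm above its floor. Origin: centre of its underside; its floor is 4 mm above that, so a green part standing in it has its centre 34 mm above the origin. x, y along its sides, y along the row.
There are look-alikes about, which are no part of the job. Of the things that look like the part that bears connector_mid, the smallest one is meant. There is more than one size of the part that bears gear_mid; the job needs the smallest.

How it is judged:
At the end, for the whole second after the job is handed in: Every print stands in the inspection bay with its own colour of tab, in the same order as before: centre within 12 mm sideways of the bay centre, underside within 3 mm of the bay floor, upright within 0.1 rad, at rest (under 0.02 m/s) (horizontal distance between knob_mid and bay_red below 0.012 m and z of knob_mid in the frame of bay_red between 0.031 and 0.037 m and angle between each of knob_mid, bearing_mid, gear_mid, connector_mid's own z axis and vertical below 0.1 rad and linear speed of each of knob, bearing, gear, connector below 0.02 m/s and horizontal distance between bearing_mid and bay_blue below 0.012 m and z of bearing_mid in the frame of bay_blue between 0.031 and 0.037 m and horizontal distance between gear_mid and bay_yellow below 0.012 m and z of gear_mid in the frame of bay_yellow between 0.031 and 0.037 m and horizontal distance between connector_mid and bay_green below 0.012 m and z of connector_mid in the frame of bay_green between 0.031 and 0.037 m); the robot touches nothing.
It fails at once if the red knob is dropped: it falls freely, out of the fingers, faster than 0.6 m/s (a drop of about 18 mm) (linear speed of knob above 0.6 m/s and contact force between knob and the fingers below 0.01 N).
It fails at once if the blue bearing is dropped: it falls freely, out of the fingers, faster than 0.6 m/s (a drop of about 18 mm) (linear speed of bearing above 0.6 m/s and contact force between bearing and the fingers below 0.01 N).
It fails at once if the yellow gear is dropped: it falls freely, out of the fingers, faster than 0.6 m/s (a drop of about 18 mm) (linear speed of gear above 0.6 m/s and contact force between gear and the fingers below 0.01 N).
It fails at once if the green connector is dropped: it falls freely, out of the fingers, faster than 0.6 m/s (a drop of about 18 mm) (linear speed of connector above 0.6 m/s and contact force between connector and the fingers below 0.01 N).
It also fails if it takes over 99 s, if anything falls off the work surface, if the arm or the gripper's body presses on something with over 40 N, if the wrist force passes 120 N, or if a joint passes its speed limit or range.

## Working session

There is one attempt and no reset: what is moved stays moved. The work goes in short steps, Python scripts to look and compute and a tool call to move; the robot and the scene stay as the last step left them, time stands still between calls to the robot, and variables do not carry over. Pictures are saved under pics/ and viewed, and the job is handed in when it is done.

Besides the shell and the picture viewer there is one more tool, called after "Request:" as a command line: name --argument value ..., lists and objects as JSON in quotes. arm_command: Moves the arm, as the interface text tells. Its arguments: {"type":"object","properties":{"increments":{"type":"array","items":{"type":"array","items":{"type":"array","items":{"type":"number"}}}},"grip":{"type":"number"},"grip_force":{"type":"number"}},"required":["increments"]}

```bash
ls; mkdir -p pics; python3 - <<'E'
from plant import sensors, optics, ctrl
import cv2
s=sensors.get_state()
for k,v in s.items(): print(k,v)
for c in ["scene","top","wrist"]:
    cv2.imwrite(f"pics/{c}0.png",optics.read_camera(c)); print(c,optics.camera_model(c))
E
```

```text
pics
time 0.0
qpos [-1.30900199e+00  2.87215382e-01  1.57819846e+00  1.66025789e-05
  1.27858448e+00 -1.50001386e-01]
dq [-3.38729755e-04  2.23324033e-03  5.22752577e-05  1.18662308e-03
 -2.93597640e-04  3.90901356e-04]
joint_efforts [ 3.68892211e-05 -4.05980551e+01 -2.92623478e+01 -1.17128420e-04
  5.86298236e-03 -3.18201423e-06]
eef_pos [ 0.2700152  -0.61785907  0.20700247]
tcp_rot [-0.69212908 -0.145413    0.69221289 -0.14371397]
contact_force [-0.58760266 -0.09510935 -0.24399981]
wrist_torque [0.00804569 0.01913777 0.04963632]
opening 0.9959619478623035
scene {'camera_matrix': array([[527.95242326,   0.        , 294.32079145],
       [  0.        , 527.95242326, 212.44819414],
       [  0.        ,   0.        ,   1.        ]]), 'dist': array([-0.08240749,  0.        ,  0.        ,  0.        ,  0.        ]), 'world_from_camera': array([[ 0.16438962, -0.84405516,  0.51043799,  1.06284492],
       [ 0.98634751,  0.13555731, -0.09350292, -0.01677934],
       [ 0.00972802,  0.51884015,  0.85481593,  0.98485578],
       [ 0.        ,  0.        ,  0.        ,  1.        ]])}
top {'ca
[... 520 characters left out ...]
,
       [ 0.00000000e+00,  0.00000000e+00,  0.00000000e+00,
         1.00000000e+00]])}
wrist {'camera_matrix': array([[377.59439038,   0.        , 275.0348371 ],
       [  0.        , 377.59439038, 207.29570238],
       [  0.        ,   0.        ,   1.        ]]), 'dist': array([-0.02147726,  0.        ,  0.        ,  0.        ,  0.        ]), 'mount': array([[ 3.51960898e-04,  3.12747149e-01, -9.49836353e-01,
        -1.65101210e-01],
       [ 9.99999917e-01, -3.07303862e-04,  2.69364782e-04,
        -9.49602800e-05],
       [-2.07645312e-04, -9.49836368e-01, -3.12747231e-01,
        -8.05021181e-02],
       [ 0.00000000e+00,  0.00000000e+00,  0.00000000e+00,
         1.00000000e+00]])}
```

View pics/scene0.png

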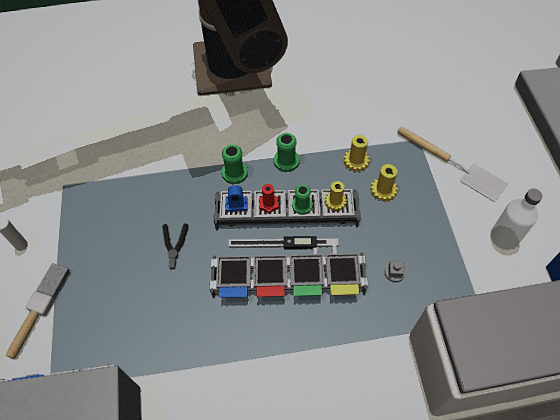

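View pics/top0.png

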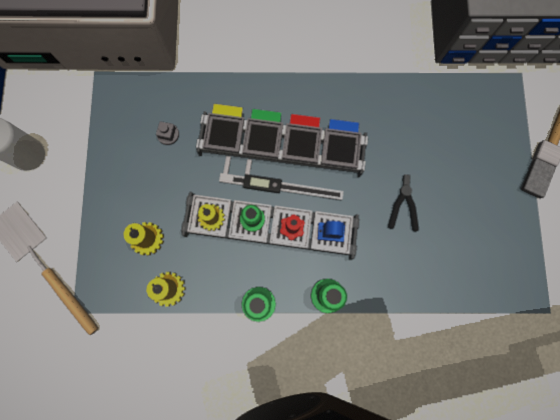

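```bash
cat > h.py <<'E'
from plant import sensors, optics, ctrl
import cv2, numpy as np
from scipy.spatial.transform import Rotation as R
def ray(cam,rc,z,state=None):
    m=optics.camera_model(cam)
    if cam=="wrist":
        s=state; T=np.eye(4); T[:3,:3]=R.from_quat(s["tcp_rot"]).as_matrix(); T[:3,3]=s["eef_pos"]; T=T@m["mount"]
    else: T=m["world_from_camera"]
    u=cv2.undistortPoints(np.array([[[rc[1],rc[0]]]],float),m["camera_matrix"],m["dist"])[0,0]
    d=T[:3,:3]@np.array([u[0],-u[1],-1]); o=T[:3,3]
    return o+d*(z-o[2])/d[2]
def proj(cam,p,state=None):
    m=optics.camera_model(cam)
    if cam=="wrist":
        s=state; T=np.eye(4); T[:3,:3]=R.from_quat(s["tcp_rot"]).as_matrix(); T[:3,3]=s["eef_pos"]; T=T@m["mount"]
    else: T=m["world_from_camera"]
    c=T[:3,:3].T@(np.array(p)-T[:3,3]); c=c*[1,-1,-1]
    return cv2.projectPoints(c[None],np.zeros(3),np.zeros(3),m["camera_matrix"],m["dist"])[0][0,0][::-1]
E
python3 - <<'E'
from h import *
for c in ["scene","top"]:
  for q,z in [("knob_mid",.034),("bearing_mid",.034),("gear_mid",.034),("connector_mid",.034),("bay_red",0),("bay_blue",0),("bay_yellow",0),("bay_green",0)]:
    for d in optics.place_of(c,q)[:4]:
        print(c,q,round(d["conf"],2),np.round(d["at"],1),ray(c,d["at"],z).round(4))
E
```

```text
scene knob_mid 0.57 [197.1 266.8] [0.4477 0.0353 0.034 ]
scene bearing_mid 0.76 [197.3 234.4] [ 0.4372 -0.0334  0.034 ]
scene gear_mid 0.96 [152.4 355.6] [0.3597 0.2509 0.034 ]
scene gear_mid 0.82 [180.7 386.8] [0.4468 0.3013 0.034 ]
scene gear_mid 0.68 [194.7 336. ] [0.4652 0.1832 0.034 ]
scene connector_mid 0.85 [199.7 302.3] [0.4663 0.1093 0.034 ]
scene connector_mid 0.63 [151.4 285.3] [0.332  0.0937 0.034 ]
scene connector_mid 0.62 [163.  231.7] [ 0.3453 -0.0297  0.034 ]
scene bay_red 0.6 [279.4 269.4] [0.6234 0.0149 0.    ]
scene bay_red 0.42 [196.8 266.4] [0.4248 0.0364 0.    ]
scene bay_blue 0.93 [269.8 234.7] [ 0.591  -0.0523  0.    ]
scene bay_blue 0.62 [197.7 269.4] [0.4282 0.0426 0.    ]
scene bay_yellow 0.74 [270.4 343.1] [ 0.6278  0.1669 -0.    ]
scene bay_green 0.81 [271.9 304.8] [0.6185 0.0887 0.    ]
top knob_mid 0.78 [222.6 293.6] [0.4747 0.0314 0.034 ]
top bearing_mid 0.76 [232.7 331.5] [ 0.4569 -0.0347  0.034 ]
top gear_mid 0.94 [236.3 141.3] [0.4504 0.2961 0.034 ]
top gear_mid 0.86 [212.4 209.2] [0.4927 0.1798 0.034 ]
top gear_mid 0.77 [287. 161.] [0.364  0.2576 0.034 ]
top connector_mid 0.92 [216.5 249.8] [0.4855 0.1084 0.034 ]
top connector_mid 0.74 [298.3 331. ] [ 0.3449 -0.0309  0.034 ]
top connector_mid 0.64 [305.  261.1] [0.3339 0.0876 0.034 ]
top bay_red 0.92 [145.5 302.6] [0.6283 0.0113 0.    ]
top bay_blue 0.73 [148.  339.5] [ 0.6235 -0.0589  0.    ]
top bay_yellow 0.94 [131.2 222.1] [0.6565 0.1649 0.    ]
top bay_green 0.71 [135.5 263.9] [0.6481 0.085  0.    ]
top bay_green 0.23 [131.5 224. ] [0.6559 0.1612 0.    ]
```

The scene picture shows the cooling rack at row ~205 with blue 235, red 268, green 303 and yellow 337. The inspection rack is at row ~272 with tabs blue, red, green, yellow from left to right.

Possible confusions (scene row, column):
- **Connectors:** (199,302) in the rack, (151,285) and (163,232) outside.
- **Gears:** (195,336) in the rack, (152,356) and (181,387) outside.

Those in the rack look the smallest, which I'll check in a crop. The two cameras disagree in x, so the rack floors may be raised, and I'll triangulate.

```bash
cat >> h.py <<'E'
def tri(obs):
    A=np.zeros((3,3));b=np.zeros(3);L=[]
    for cam,rc,st in obs:
        p=ray(cam,rc,0.,st);q=ray(cam,rc,.5,st);d=(q-p)/np.linalg.norm(q-p);P=np.eye(3)-np.outer(d,d);A+=P;b+=P@p;L.append((p,d))
    x=np.linalg.solve(A,b); return x,[np.linalg.norm((np.eye(3)-np.outer(d,d))@(x-p)) for p,d in L]
E
python3 - <<'E'
from h import *
S=dict(knob=([197.1,266.8],[222.6,293.6]),bearing=([197.3,234.4],[232.7,331.5]),gear=([194.7,336],[212.4,209.2]),conn=([199.7,302.3],[216.5,249.8]),
 g2=([152.4,355.6],[287,161]),g3=([180.7,386.8],[236.3,141.3]),c2=([151.4,285.3],[305,261.1]),c3=([163,231.7],[298.3,331]),
 red=([279.4,269.4],[145.5,302.6]),blue=([269.8,234.7],[148,339.5]),yel=([270.4,343.1],[131.2,222.1]),gre=([271.9,304.8],[135.5,263.9]))
for k,(a,b) in S.items():
    x,r=tri([("scene",a,None),("top",b,None)]);print(k,x.round(4),np.round(r,4))
a=cv2.imread("pics/scene0.png")[120:310,200:410]; cv2.imwrite("pics/cs.png",cv2.resize(a,None,fx=3,fy=3,interpolation=2))
a=cv2.imread("pics/top0.png")[90:330,110:390]; cv2.imwrite("pics/ct.png",cv2.resize(a,None,fx=2.5,fy=2.5,interpolation=2))
E
```

```text
knob [0.4695 0.0333 0.0677] [0.0001 0.0001]
bearing [ 0.4536 -0.0321  0.0586] [0.0009 0.0009]
gear [0.4866 0.1754 0.0681] [0.0006 0.0006]
conn [0.4813 0.1066 0.0579] [0.0005 0.0005]
g2 [0.3638 0.2526 0.0402] [0.0033 0.0033]
g3 [0.45   0.2973 0.0385] [0.0024 0.0024]
c2 [0.3344 0.0904 0.0375] [0.0029 0.0029]
c3 [ 0.345  -0.0303  0.0338] [0.0006 0.0006]
red [0.6262 0.0132 0.0067] [0.0015 0.0015]
blue [ 0.61   -0.0515  0.04  ] [0.0007 0.0007]
yel [0.6431 0.1605 0.0348] [0.0001 0.0001]
gre [0.6347 0.0846 0.0361] [0.0003 0.0003]
```

View pics/cs.png

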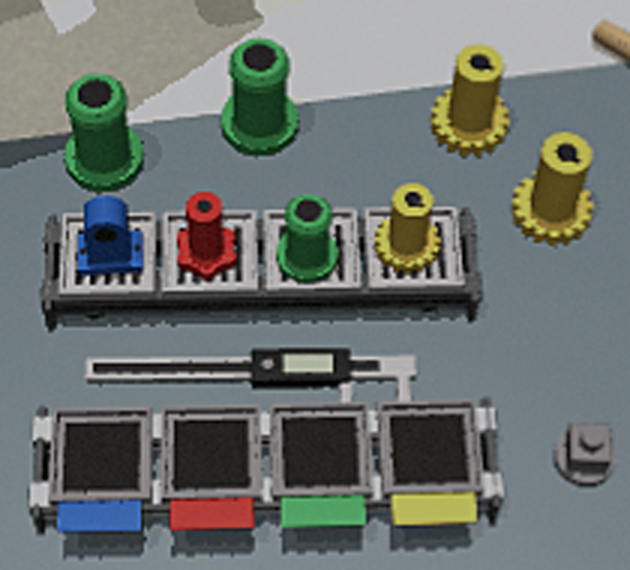

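View pics/ct.png

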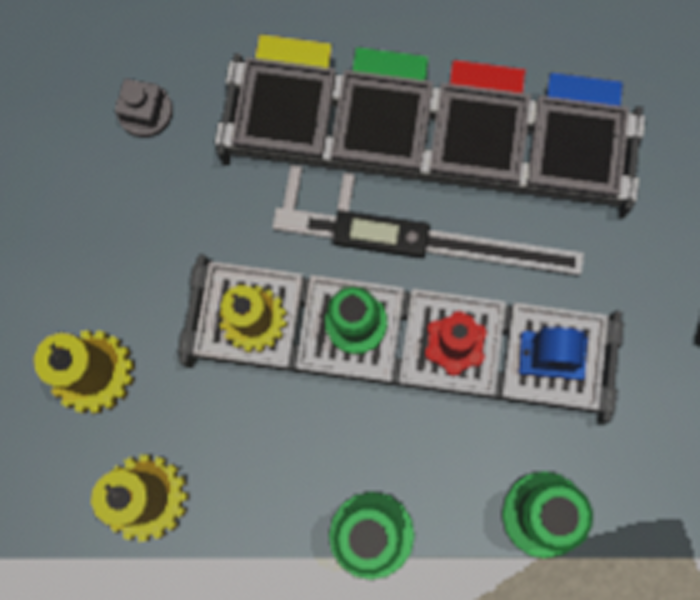

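The close crops confirm the choice: the rack's green connector and yellow gear are clearly smaller than the two of each outside it. The rack floors stand raised by about 30 mm. Next I work out the move to a wrist view over the racks.

```bash
cat >> h.py <<'E'
def plan(target, yaw_y, state=None):
    """target TCP xyz; yaw_y: angle of tool y in world. prints tool-frame shift cm and turn."""
    s=state or sensors.get_state(); M=R.from_quat(s["tcp_rot"]).as_matrix()
    p=np.array(s["eef_pos"]); cur=np.arctan2(M[1,1],M[0,1]); 
    t=-(yaw_y-cur); t=(t+np.pi)%(2*np.pi)-np.pi  # tool x is down -> + turn about x is -yaw
    d=np.array(target)-p
    print("pos",p.round(4),"yaw_y",round(cur,4),"xdown",M[:,0].round(3),"tool shift now cm",(M.T@d*100).round(2),"turn",round(t,4),
      "shift after turn cm",((M@R.from_rotvec([t,0,0]).as_matrix()).T@d*100).round(2),"F",np.round(s["contact_force"],1),"op",round(s["opening"],3),"t",s["time"])
E
python3 - <<'E'
from h import *
for y in (-.155,-.155+np.pi): plan([.5,.06,.36],y)
E
```

```text
pos [ 0.2702 -0.6186  0.2084] yaw_y -1.159 xdown [-0.  0. -1.] tool shift now cm [-15.16 -52.99 -48.22] turn -1.004 shift after turn cm [-15.16  12.23 -70.59] F [0.7 0.  1.2] op 0.997 t 0.95
pos [ 0.2702 -0.6186  0.2084] yaw_y -1.159 xdown [-0.  0. -1.] tool shift now cm [-15.16 -52.99 -48.22] turn 2.1376 shift after turn cm [-15.16 -12.23  70.59] F [0.7 0.  1.2] op 0.997 t 0.95
```

Request:
arm_command --increments '[[[-1.5,0,0,-0.1673],[-1.5,0,0,-0.1673],[-1.5,0,0,-0.1673],[-1.5,0,0,-0.1673],[-1.5,0,0,-0.1673],[-1.5,0,0,-0.1673],[0,1.16,-5.5,0],[0,1.16,-5.5,0],[0,1.16,-5.5,0],[0,1.16,-5.5,0],[0,1.16,-5.5,0],[0,1.16,-5.5,0],[0,1.16,-5.5,0],[0,1.16,-5.5,0],[0,1.16,-5.5,0],[0,1.16,-5.5,0],[0,1.16,-5.5,0],[0,1.16,-5.5,0],[0,1.16,-5.5,0],[0,1.16,-5.5,0]]]'

```text
time: 3.45
eef_pos: [0.5501, 0.119, 0.2988]
tcp_rot: [0.537, 0.46, -0.537, 0.46]
contact_force: [0.2, 0.0, -0.1]
opening: 1.002
```

Request:
arm_command --increments '[[[0,0,0,0],[0,0,0,0],[0,0,0,0]]]'

```text
time: 3.82
eef_pos: [0.5495, 0.1159, 0.2986]
tcp_rot: [-0.538, -0.459, 0.538, -0.459]
contact_force: [-0.2, 0.4, -0.2]
opening: 0.998
```

```bash
python3 - <<'E'
from h import *
import json
plan([.55,.12,.30],-.155)
s=sensors.get_state(); im=optics.read_camera("wrist"); cv2.imwrite("pics/w1.png",im)
json.dump({k:np.array(v).tolist() for k,v in s.items()},open("w1.json","w"))
for q,z in [("knob_mid",.064),("bearing_mid",.064),("gear_mid",.064),("connector_mid",.064),("bay_red",.032),("bay_blue",.032),("bay_yellow",.032),("bay_green",.032)]:
    for d in optics.place_of("wrist",q)[:3]:
        print(q,round(d["conf"],2),np.round(d["at"],1),ray("wrist",d["at"],z,s).round(4))
E
```

```text
pos [0.5495 0.1159 0.2986] yaw_y -0.1568 xdown [ 0. -0. -1.] tool shift now cm [-0.14 -0.01 -0.41] turn -0.0018 shift after turn cm [-0.14 -0.01 -0.41] F [-0.2  0.4 -0.2] op 0.998 t 3.825
knob_mid 0.9 [240.9 216.9] [0.4694 0.0357 0.064 ]
bearing_mid 0.78 [292.1 216.9] [ 0.4557 -0.03    0.064 ]
gear_mid 0.75 [115.  200.9] [0.4817 0.1766 0.064 ]
gear_mid 0.6 [56.8 80. ] [0.375  0.2511 0.064 ]
connector_mid 0.87 [294.8 137.4] [ 0.3596 -0.0188  0.064 ]
connector_mid 0.85 [178.5 212.8] [0.48   0.1086 0.064 ]
connector_mid 0.76 [204.3  96.9] [0.3458 0.1    0.064 ]
bay_red 0.87 [221.8 344.6] [0.621  0.0233 0.032 ]
bay_blue 0.79 [277.2 344.9] [ 0.614  -0.0524  0.032 ]
bay_yellow 0.8 [104.8 350.8] [0.6416 0.1599 0.032 ]
bay_green 0.78 [166.9 349.1] [0.633  0.0904 0.032 ]
```

View pics/w1.png

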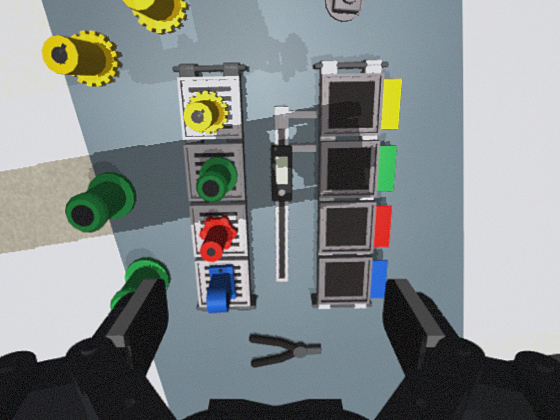

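The wrist picture shows the cooling rack at columns 185–250, with parts near gear (115,201), connector (178,213), knob (241,217) and bearing (292,217). The inspection bays are at column ~347, rows 105, 168, 226 and 280, with tabs yellow, green, red, blue from the top. I'll overlay a rack model and fit it.

```bash
cat > fit.py <<'E'
from h import *
import json
from scipy.optimize import least_squares
s=json.load(open("w1.json"))
N={"blue":[("scene",[269.8,234.7]),("top",[148,339.5]),("wrist",[277.2,344.9])],
"red":[("scene",[279.4,269.4]),("top",[145.5,302.6]),("wrist",[221.8,344.6])],
"green":[("scene",[271.9,304.8]),("top",[135.5,263.9]),("wrist",[166.9,349.1])],
"yellow":[("scene",[270.4,343.1]),("top",[131.2,222.1]),("wrist",[104.8,350.8])]}
P={"bearing":[("scene",[197.3,234.4]),("top",[232.7,331.5]),("wrist",[292.1,216.9])],
"knob":[("scene",[197.1,266.8]),("top",[222.6,293.6]),("wrist",[240.9,216.9])],
"conn":[("scene",[199.7,302.3]),("top",[216.5,249.8]),("wrist",[178.5,212.8])],
"gear":[("scene",[194.7,336]),("top",[212.4,209.2]),("wrist",[115.,200.9])]}
def row(D,z=None):
    def pts(x):
        c=np.array(x[:3]);u=np.array([-np.sin(x[3]),np.cos(x[3]),0]); return [c+u*.072*(i-1.5) for i in range(4)]
    def f(x):
        return np.concatenate([proj(c,p,s)-rc for p,o in zip(pts(x),D.values()) for c,rc in o])
    r=least_squares(f,[.55,.06,.04,-.15],loss="soft_l1",f_scale=2); return r,pts(r.x)
if __name__=="__main__":
    for D in (N,P):
        r,p=row(D);print(r.x.round(4),r.fun.round(1).tolist())
        for k,q in zip(D,p): print(k,q.round(4),[tri([(c,rc,s) for c,rc in D[k]])[0].round(4)])
    r,_=row(N); x,y,z,a=r.x
    Rm=R.from_euler("z",a).as_matrix()
    for cam,f in (("scene","scene0"),("top","top0"),("wrist","w1")):
        im=cv2.imread(f"pics/{f}.png"); K=3; im=cv2.resize(im,None,fx=K,fy=K,interpolation=2)
        allp=[]
        for i in range(4):
            for h,c in ((.033,(0,0,255)),(.030,(0,255,255))):
                pp=[]
                for sx,sy in ((1,1),(1,-1),(-1,-1),(-1,1)):
                    w=np.array([x,y,z+.010])+Rm@np.array([sx*h,sy*h+.072*(i-1.5),0]); q=proj(cam,w,s); pp.append([(q[1]+.5)*K,(q[0]+.5)*K])
                cv2.polylines(im,[np.array(pp).round().astype(int)],True,c,1); allp+=pp
        allp=np.array(allp); lo=(allp.min(0)-25).astype(int).clip(0); hi=(allp.max(0)+25).astype(int)
        cr=im[lo[1]:hi[1],lo[0]:hi[0]]; print(cr.shape); cv2.imwrite(f"pics/ov_{cam}.png",cr)
E
python3 fit.py
```

```text
[ 0.6279  0.053   0.0287 -0.1393] [3.9, -0.9, 0.4, -0.1, -0.1, -1.1, -6.3, 0.7, -2.4, -2.2, 3.3, 1.5, 0.5, 1.6, 2.3, -2.3, 0.8, -0.4, 1.2, -0.5, 1.3, 0.7, -0.4, 0.6]
blue [ 0.6129 -0.0539  0.0287] [array([ 0.6111, -0.0508,  0.0384])]
red [0.6229 0.0174 0.0287] [array([0.6256, 0.0132, 0.0063])]
green [0.6329 0.0887 0.0287] [array([0.6341, 0.0866, 0.0319])]
yellow [0.6429 0.16   0.0287] [array([0.6424, 0.1604, 0.0342])]
[ 0.4718  0.0709  0.0596 -0.1491] [0.9, -1.3, -1.3, 2.8, 2.3, 1.6, 0.8, 0.8, 2.5, -1.5, -0.8, -1.9, -2.1, -0.2, 2.3, 0.3, 1.2, -1.5, 2.6, 0.6, 0.1, -1.0, -2.4, 6.3]
bearing [ 0.4558 -0.0359  0.0596] [array([ 0.454 , -0.0322,  0.0592])]
knob [0.4665 0.0353 0.0596] [array([0.4692, 0.0341, 0.0651])]
conn [0.4772 0.1065 0.0596] [array([0.4804, 0.1069, 0.0577])]
gear [0.4879 0.1777 0.0596] [array([0.4851, 0.1759, 0.0678])]
(149, 487, 3)
(216, 528, 3)
(745, 250, 3)
```

View pics/ov_scene.png

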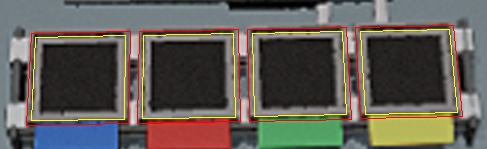

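View pics/ov_top.png

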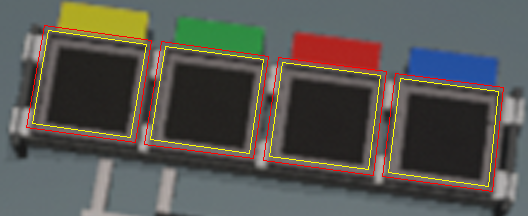

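View pics/ov_wrist.png

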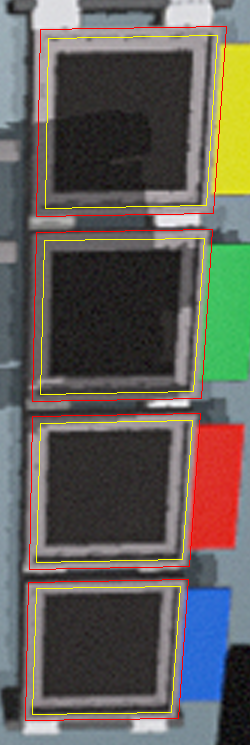

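The overlay is within 2–3 mm of the rims in all three views, with the yaw slightly off. I'll refine it on the dark floor mats.

```bash
cat > fit2.py <<'E'
from fit import *
r,_=row(N)
f={"scene":"scene0","top":"top0","wrist":"w1"}
x,y,z,a=r.x; a=-.155; z=.032
obs=[]
for cam,fn in f.items():
    im=cv2.imread(f"pics/{fn}.png").max(2)
    for i in range(4):
        c=np.array([x,y,z+.004])+R.from_euler("z",a).apply([0,.072*(i-1.5),0])
        quad=[proj(cam,c+R.from_euler("z",a).apply([sx*.031,sy*.031,.003]),s)[::-1] for sx,sy in((1,1),(1,-1),(-1,-1),(-1,1))]
        m=np.zeros_like(im);cv2.fillPoly(m,[np.array(quad).round().astype(int)],255)
        v=im[m>0].astype(np.uint8); t,_=cv2.threshold(v,0,255,cv2.THRESH_OTSU)
        b=((im<=t)&(m>0)).astype(np.uint8); b=cv2.morphologyEx(b,cv2.MORPH_OPEN,np.ones((3,3)))
        n,l,st,ce=cv2.connectedComponentsWithStats(b);k=1+st[1:,4].argmax()
        rr=cv2.minAreaRect(np.argwhere(l==k)[:,::-1].astype(np.float32))
        print(cam,i,t,st[k,4],np.round(ce[k][::-1],1),np.round(rr[0][::-1],1),np.round(rr[1],1))
        obs.append((cam,i,ce[k][::-1]))
def g(q):
    return np.concatenate([proj(c,np.array([q[0],q[1],q[2]+.004])+R.from_euler("z",q[3]).apply([0,.072*(i-1.5),0]),s)-o for c,i,o in obs])
q=least_squares(g,[x,y,z,a],loss="soft_l1",f_scale=1)
print(q.x.round(4),q.fun.reshape(3,4,2).round(1).tolist())
for i in range(4): print(i,(q.x[:3]+R.from_euler("z",q.x[3]).apply([0,.072*(i-1.5),0])).round(4))
E
python3 fit2.py
```

```text
scene 0 85.0 576 [271.9 233.4] [272.  233.5] [22. 25.]
scene 1 84.0 578 [271.  270.1] [271.  270.5] [22. 25.]
scene 2 85.0 587 [270.2 306.4] [270.5 306.5] [23. 25.]
scene 3 85.0 571 [269.3 342.6] [269.1 342.5] [23.  24.9]
top 0 69.0 688 [148.4 340.9] [148.4 340.9] [26.9 25.6]
top 1 71.0 684 [143.3 301.5] [143.2 301.5] [26.8 25.6]
top 2 70.0 676 [138.  262.3] [138.  262.2] [26.7 25.6]
top 3 72.0 691 [132.7 223.3] [132.8 223.3] [27.2 25.6]
wrist 0 93.0 1324 [278.6 343.8] [279.  344.5] [34. 39.]
wrist 1 96.0 1537 [226.2 346.1] [226.  346.5] [38. 41.]
wrist 2 78.0 1805 [168.3 348.3] [168.  348.5] [43. 42.]
wrist 3 106.0 2354 [106.9 349.6] [107.5 349.5] [53. 49.]
[ 0.6262  0.0525  0.029  -0.132 ] [[[0.5, -0.2], [0.5, -0.4], [0.4, -0.3], [0.3, -0.2]], [[-0.2, -0.8], [-0.2, -0.6], [0.0, -0.5], [0.2, -0.6]], [[0.7, -0.1], [0.7, -0.5], [0.9, -0.6], [-1.5, 0.3]]]
0 [ 0.612  -0.0545  0.029 ]
1 [0.6215 0.0168 0.029 ]
2 [0.6309 0.0882 0.029 ]
3 [0.6404 0.1596 0.029 ]
```

Bay fit residuals are under 1 px in nearly all points, with bay undersides at z≈0.029. So placed parts should have their mid at z≈0.063, matching the triangulated part height. First the gear.

```bash
python3 - <<'E'
from h import *
plan([.486,.1765,.16],-.14)
E
```

```text
pos [0.5497 0.1169 0.2985] yaw_y -0.1556 xdown [ 0.  0. -1.] tool shift now cm [13.85 -7.21 -4.91] turn -0.0156 shift after turn cm [13.85 -7.14 -5.02] F [0.4 0.1 0.7] op 1.0 t 4.275
```

Request:
arm_command --increments '[[[0,0,0,-0.0156],[2.31,-1.19,-0.837,0],[2.31,-1.19,-0.837,0],[2.31,-1.19,-0.837,0],[2.31,-1.19,-0.837,0],[2.31,-1.19,-0.837,0],[2.31,-1.19,-0.837,0],[0,0,0,0],[0,0,0,0],[0,0,0,0]]]' --grip 8.54 --grip_force 40

```text
time: 5.52
eef_pos: [0.4873, 0.1766, 0.1614]
tcp_rot: [0.535, 0.463, -0.533, 0.464]
contact_force: [-1.1, -0.3, 0.5]
opening: 1.005
```

```bash
cat >> h.py <<'E'
def look(name,q,z):
    s=sensors.get_state(); im=optics.read_camera("wrist"); cv2.imwrite(f"pics/{name}.png",im)
    for d in optics.place_of("wrist",q)[:3]: print(q,round(d["conf"],2),np.round(d["at"],1),ray("wrist",d["at"],z,s).round(4))
    return s,im
def marks(name,s,im,pts):
    im=im.copy()
    for p in pts:
        r=proj("wrist",p,s); cv2.drawMarker(im,(int(round(r[1])),int(round(r[0]))),(255,0,255),cv2.MARKER_CROSS,12,1)
    cv2.imwrite(f"pics/{name}.png",im)
E
python3 - <<'E'
from h import *
s,im=look("g1","gear_mid",.063)
g=[.486,.1765]
marks("g1m",s,im,[g+[.093],g+[.043]])
plan(g+[.05],-.14)
E
```

```text
gear_mid 0.86 [ 30.9 197.1] [0.454  0.2951 0.063 ]
gear_mid 0.8 [113.   93.2] [0.3735 0.2549 0.063 ]
gear_mid 0.59 [197.8 269.3] [0.4837 0.1783 0.063 ]
pos [0.4869 0.1766 0.161 ] yaw_y -0.1401 xdown [ 0.002  0.    -1.   ] tool shift now cm [11.1  -0.12  0.03] turn -0.0001 shift after turn cm [11.1  -0.12  0.03] F [ 1.  -0.2 -0.5] op 1.003 t 5.625
```

View pics/g1m.png

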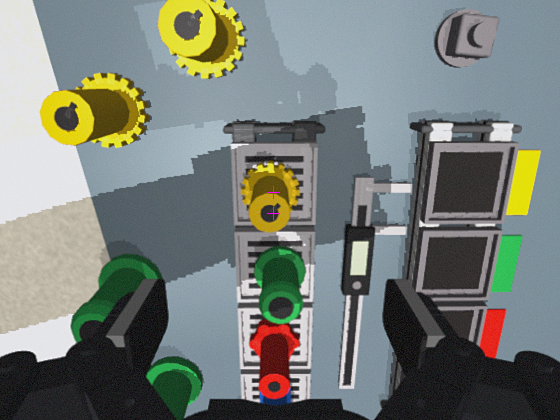

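The gear hub top is at (213,269), 3 px left of my mark, so x≈0.484 and y is good. Going down to grip.

Request:
arm_command --increments '[[[2.2,-0.3,0,0],[2.2,0,0,0],[2.2,0,0,0],[2.2,0,0,0],[1.5,0,0,0],[0.8,0,0,0],[0,0,0,0],[0,0,0,0]]]'

```text
time: 6.62
eef_pos: [0.4837, 0.1773, 0.0497]
tcp_rot: [0.534, 0.464, -0.533, 0.464]
contact_force: [0.8, -0.5, 0.6]
opening: 1.0
```

Request:
arm_command --increments '[[[0,0,0,0],[0,0,0,0],[0,0,0,0],[0,0,0,0],[0,0,0,0],[0,0,0,0],[0,0,0,0],[0,0,0,0]]]' --grip 0 --grip_force 40

```text
time: 7.62
eef_pos: [0.4833, 0.1772, 0.0491]
tcp_rot: [0.534, 0.464, -0.533, 0.464]
contact_force: [0.8, 0.6, 2.9]
opening: 0.309
```

Request:
arm_command --increments '[[[-0.5,0,0,0],[-1.5,0,0,0],[-2,0,0,0],[-1.5,0,0,0],[-0.5,0,0,0],[0,0,0,0],[0,0,0,0]]]'

```text
time: 8.5
eef_pos: [0.4824, 0.1771, 0.108]
tcp_rot: [-0.533, -0.464, 0.534, -0.464]
contact_force: [-0.3, 1.2, -0.9]
opening: 0.315
```

```bash
python3 - <<'E'
from h import *
s,im=look("g2","gear_mid",.126)
plan([.6404,.1596,.06],-.14)
E
```

```text
gear_mid 0.69 [118.1  64.5] [0.4119 0.2558 0.126 ]
gear_mid 0.63 [271. 273.] [0.4819 0.1802 0.126 ]
pos [0.4824 0.1771 0.108 ] yaw_y -0.1396 xdown [-0.002 -0.    -1.   ] tool shift now cm [ 4.77 15.9  -0.47] turn 0.0004 shift after turn cm [ 4.77 15.9  -0.48] F [ 0.6 -0.6 -0.6] op 0.315 t 8.6
```

View pics/g2.png

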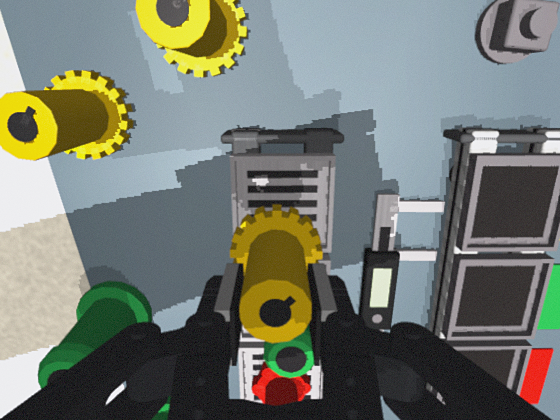

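The gear is held upright, its hub top at (312,273). Moving across to the yellow bay.

Request:
arm_command --increments '[[[0,2.65,-0.06,0],[0,2.65,-0.06,0],[0,2.65,-0.06,0],[0,2.65,-0.06,0],[0,2.65,-0.06,0],[0,2.65,-0.06,0],[0,0,0,0],[1.5,0,0,0],[1.5,0,0,0],[1.0,0,0,0],[0.5,0,0,0],[0,0,0,0],[0,0,0,0],[0,0,0,0]]]'

```text
time: 10.35
eef_pos: [0.6414, 0.1587, 0.0646]
tcp_rot: [0.534, 0.464, -0.533, 0.464]
contact_force: [-0.0, -0.2, -0.5]
opening: 0.311
```

```bash
python3 - <<'E'
from h import *
s,im=look("g3","gear_mid",.08)
plan([.6404,.1596,.05],-.14)
b=np.array([.6404,.1596,.039]);Y=R.from_euler("z",-.132)
marks("g3m",s,im,[b+Y.apply([sx*.03,sy*.03,0]) for sx in(1,-1) for sy in (1,-1)])
E
```

```text
gear_mid 0.57 [269.7 276. ] [0.6422 0.1609 0.08  ]
pos [0.6413 0.1586 0.0644] yaw_y -0.1396 xdown [ 0.001  0.    -1.   ] tool shift now cm [ 1.44 -0.1  -0.08] turn 0.0004 shift after turn cm [ 1.44 -0.1  -0.08] F [ 0.1 -0.1 -1. ] op 0.315 t 10.45
```

View pics/g3m.png

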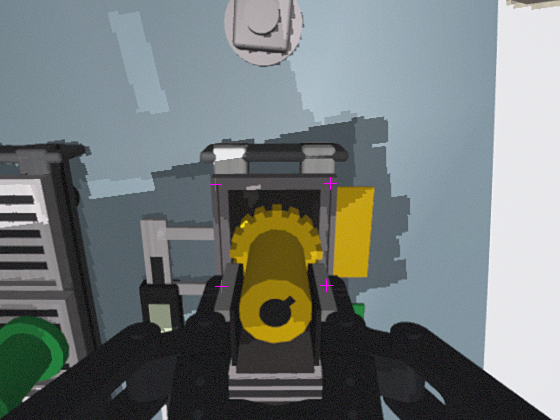

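The gear hangs over the yellow bay (yellow tab at (230,355)), and the marked bay corners match the bay. Lowering.

Request:
arm_command --increments '[[[0.5,-0.1,0,0],[0.4,0,0,0],[0.2,0,0,0],[0.1,0,0,0],[0.1,0,0,0],[0,0,0,0],[0,0,0,0]]]'

```text
time: 11.32
eef_pos: [0.64, 0.1588, 0.051]
tcp_rot: [0.534, 0.464, -0.534, 0.464]
contact_force: [0.3, 0.2, 0.3]
opening: 0.31
```

Request:
arm_command --increments '[[[0.1,0,0,0],[0.1,0,0,0],[0,0,0,0],[0,0,0,0]]]'

```text
time: 11.82
eef_pos: [0.64, 0.1588, 0.0492]
tcp_rot: [0.534, 0.464, -0.534, 0.464]
contact_force: [-1.1, 0.5, 1.9]
opening: 0.309
```

Request:
arm_command --increments '[[[0.1,0,0,0],[0,0,0,0],[0,0,0,0]]]'

```text
time: 12.2
eef_pos: [0.6402, 0.1588, 0.0491]
tcp_rot: [0.534, 0.464, -0.534, 0.464]
contact_force: [-2.1, -0.0, 4.8]
opening: 0.309
```

It touched down at TCP z 0.049, the same floor height as in the cooling rack. Releasing and going up.

Request:
arm_command --increments '[[[0,0,0,0],[0,0,0,0],[0,0,0,0],[0,0,0,0],[0,0,0,0],[0,0,0,0],[-2,0,0,0],[-3,0,0,0],[-3,0,0,0],[-3,0,0,0],[0,0,0,0],[0,0,0,0]]]' --grip 8.54

```text
time: 13.7
eef_pos: [0.6395, 0.1587, 0.1576]
tcp_rot: [-0.534, -0.464, 0.534, -0.464]
contact_force: [0.2, -0.8, -0.5]
opening: 0.999
```

```bash
python3 - <<'E'
from h import *
s,im=look("g4","gear_mid",.063)
look("g4","bay_yellow",.029)
plan([.4785,.1075,.16],-.14)
E
```

```text
gear_mid 0.62 [200.9 278.9] [0.6423 0.1583 0.063 ]
pos [0.639  0.1587 0.156 ] yaw_y -0.1396 xdown [-0.003 -0.    -1.   ] tool shift now cm [ -0.35 -15.18   7.3 ] turn 0.0004 shift after turn cm [ -0.35 -15.18   7.31] F [ 0.3 -0.6 -0.6] op 0.998 t 13.9
```

View pics/g4.png

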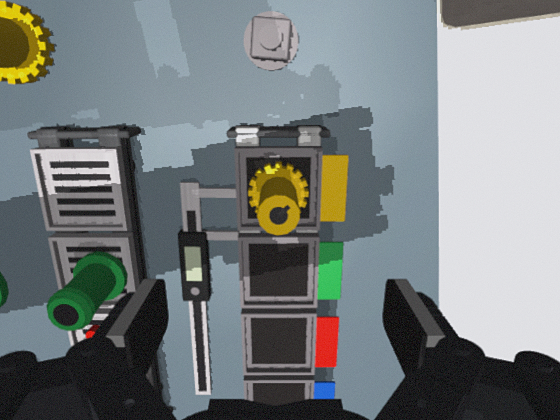

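The gear stands centred in the yellow bay, foot at (190,278) against bay centre ~(190,279). Next the connector.

Request:
arm_command --increments '[[[0,-2.53,1.22,0],[0,-2.53,1.22,0],[0,-2.53,1.22,0],[0,-2.53,1.22,0],[0,-2.53,1.22,0],[0,-2.53,1.22,0],[0,0,0,0],[0,0,0,0],[0,0,0,0]]]'

```text
time: 15.02
eef_pos: [0.4802, 0.1075, 0.1579]
tcp_rot: [0.534, 0.464, -0.534, 0.464]
contact_force: [0.6, 0.2, -0.5]
opening: 1.0
```

```bash
python3 - <<'E'
from h import *
s,im=look("c1","connector_mid",.063)
g=[.4785,.1070]
marks("c1m",s,im,[g+[.093],g+[.041]])
plan(g+[.05],-.14)
E
```

```text
connector_mid 0.96 [232.6  98.7] [0.3469 0.1012 0.063 ]
connector_mid 0.82 [353.5 152.6] [ 0.3604 -0.0106  0.063 ]
connector_mid 0.65 [205.1 276. ] [0.4806 0.1041 0.063 ]
pos [0.48   0.1075 0.1578] yaw_y -0.1395 xdown [-0.  0. -1.] tool shift now cm [10.78 -0.14  0.07] turn 0.0005 shift after turn cm [10.78 -0.14  0.07] F [-0.3  0.1  0.8] op 0.997 t 15.125
```

View pics/c1m.png

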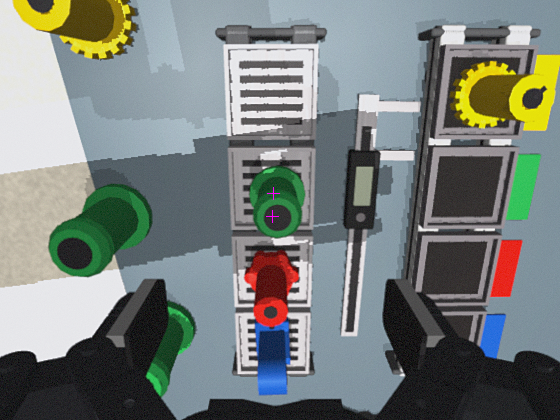

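The connector top is at (217,277), 5 px right of the mark, so x≈0.481, y≈0.1065. Descend.

Request:
arm_command --increments '[[[2.2,0.1,0.1,0],[2.2,0,0,0],[2.2,0,0,0],[2.2,0,0,0],[1.2,0,0,0],[0.8,0,0,0],[0,0,0,0],[0,0,0,0]]]'

```text
time: 16.12
eef_pos: [0.481, 0.1063, 0.0506]
tcp_rot: [0.534, 0.464, -0.533, 0.464]
contact_force: [-0.3, -0.4, 0.0]
opening: 1.001
```

Request:
arm_command --increments '[[[0,0,0,0],[0,0,0,0],[0,0,0,0],[0,0,0,0],[0,0,0,0],[0,0,0,0],[0,0,0,0],[0,0,0,0]]]' --grip 0

```text
time: 17.12
eef_pos: [0.4806, 0.1063, 0.0501]
tcp_rot: [0.534, 0.464, -0.534, 0.464]
contact_force: [-0.1, -0.1, 3.9]
opening: 0.334
```

Request:
arm_command --increments '[[[-0.5,0,0,0],[-1.5,0,0,0],[-2,0,0,0],[-1.5,0,0,0],[-0.5,0,0,0],[0,0,0,0],[0,0,0,0]]]'

```text
time: 18.0
eef_pos: [0.4796, 0.1062, 0.109]
tcp_rot: [-0.533, -0.464, 0.534, -0.464]
contact_force: [1.2, -0.2, -1.6]
opening: 0.334
```

```bash
python3 - <<'E'
from h import *
s,im=look("c2","connector_mid",.122)
plan([.6309,.0882,.063],-.14)
E
```

```text
connector_mid 0.77 [255.9  67.3] [0.3889 0.1267 0.122 ]
connector_mid 0.63 [274.8 274.6] [0.4793 0.1047 0.122 ]
pos [0.4797 0.1062 0.109 ] yaw_y -0.1396 xdown [-0.002 -0.    -1.   ] tool shift now cm [ 4.57 15.23 -0.32] turn 0.0004 shift after turn cm [ 4.57 15.23 -0.33] F [-0.3  1.  -0.2] op 0.334 t 18.1
```

View pics/c2.png

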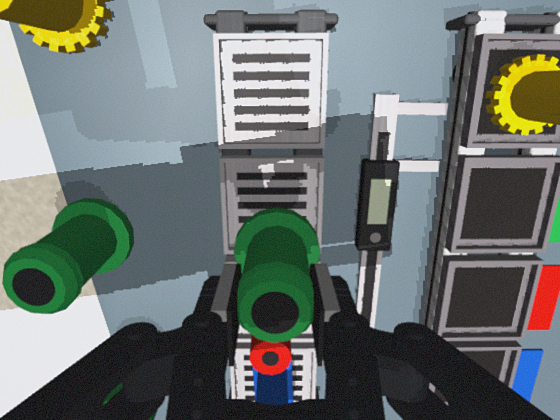

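Connector held upright. Across and down.

Request:
arm_command --increments '[[[0,2.54,-0.06,0],[0,2.54,-0.06,0],[0,2.54,-0.06,0],[0,2.54,-0.06,0],[0,2.54,-0.06,0],[0,2.54,-0.06,0],[0,0,0,0],[1.5,0,0,0],[1.5,0,0,0],[1.0,0,0,0],[0.5,0,0,0],[0,0,0,0],[0,0,0,0],[0,0,0,0]]]'

```text
time: 19.85
eef_pos: [0.6322, 0.0886, 0.0656]
tcp_rot: [0.534, 0.464, -0.533, 0.464]
contact_force: [-0.4, 0.7, 0.2]
opening: 0.335
```

```bash
python3 - <<'E'
from h import *
s,im=look("c3","connector_mid",.078)
plan([.6309,.0887,.050],-.14)
b=np.array([.6309,.0882,.039]);Y=R.from_euler("z",-.132)
marks("c3m",s,im,[b+Y.apply([sx*.03,sy*.03,0]) for sx in(1,-1) for sy in (1,-1)])
E
```

```text
connector_mid 0.83 [273.7 274.1] [0.6316 0.0874 0.078 ]
pos [0.632  0.0886 0.0654] yaw_y -0.1396 xdown [ 0.001 -0.    -1.   ] tool shift now cm [ 1.54 -0.11  0.01] turn 0.0004 shift after turn cm [ 1.54 -0.11  0.01] F [-0.3  0.  -1.3] op 0.333 t 19.95
```

View pics/c3m.png

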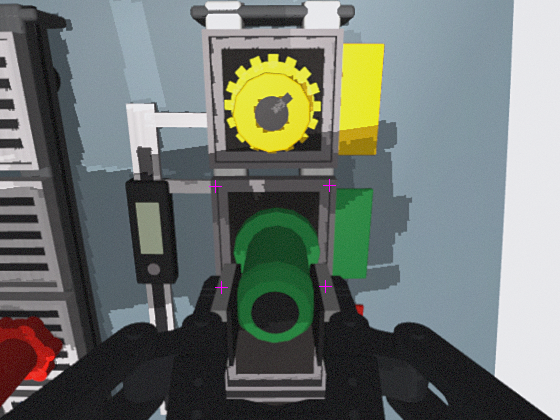

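The connector is over the green bay (tab at (235,353)), and the gear behind stands centred. Lowering.

Request:
arm_command --increments '[[[0.5,-0.1,0,0],[0.4,0,0,0],[0.3,0,0,0],[0.1,0,0,0],[0.1,0,0,0],[0.1,0,0,0],[0,0,0,0],[0,0,0,0]]]'

```text
time: 20.95
eef_pos: [0.6309, 0.0888, 0.0502]
tcp_rot: [0.534, 0.464, -0.534, 0.464]
contact_force: [-1.4, 1.0, 1.9]
opening: 0.334
```

Request:
arm_command --increments '[[[0.1,0,0,0],[0.1,0,0,0],[0,0,0,0],[0,0,0,0]]]'

```text
time: 21.45
eef_pos: [0.6312, 0.0888, 0.0501]
tcp_rot: [0.534, 0.464, -0.534, 0.464]
contact_force: [-3.0, -0.3, 9.3]
opening: 0.338
```

Contact. Release and go up.

Request:
arm_command --increments '[[[-0.1,0,0,0],[0,0,0,0],[0,0,0,0],[0,0,0,0],[0,0,0,0],[0,0,0,0],[0,0,0,0],[-2,0,0,0],[-3,0,0,0],[-3,0,0,0],[-3,0,0,0],[0,0,0,0],[0,0,0,0]]]' --grip 8.54

```text
time: 23.08
eef_pos: [0.6303, 0.0888, 0.1586]
tcp_rot: [-0.534, -0.464, 0.534, -0.464]
contact_force: [-0.3, 0.1, -1.0]
opening: 0.997
```

```bash
python3 - <<'E'
from h import *
s,im=look("c4","connector_mid",.063)
plan([.468,.0345,.16],-.14)
E
```

```text
connector_mid 0.83 [204.1 277. ] [0.6314 0.0858 0.063 ]
pos [0.6296 0.0888 0.1571] yaw_y -0.1396 xdown [-0.003  0.    -1.   ] tool shift now cm [ -0.24 -15.25   7.62] turn 0.0004 shift after turn cm [ -0.24 -15.25   7.63] F [0.6 0.7 0.2] op 0.999 t 23.175
```

View pics/c4.png

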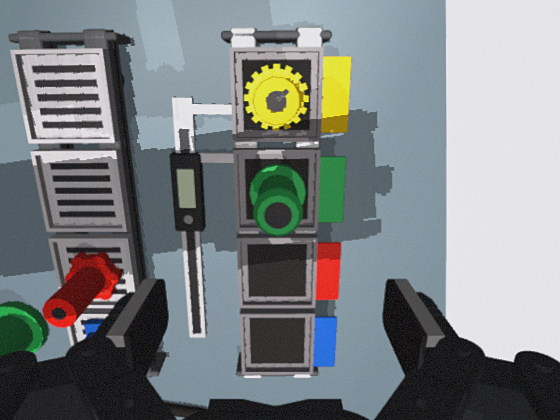

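The connector stands centred in the green bay, foot ~(192,277). Next the knob.

Request:
arm_command --increments '[[[0,-2.54,1.27,0],[0,-2.54,1.27,0],[0,-2.54,1.27,0],[0,-2.54,1.27,0],[0,-2.54,1.27,0],[0,-2.54,1.27,0],[0,0,0,0],[0,0,0,0],[0,0,0,0]]]'

```text
time: 24.3
eef_pos: [0.4699, 0.0346, 0.1587]
tcp_rot: [0.534, 0.464, -0.534, 0.464]
contact_force: [0.3, -0.8, -0.3]
opening: 0.998
```

```bash
python3 - <<'E'
from h import *
s,im=look("k1","knob_mid",.063)
g=[.468,.0345]
marks("k1m",s,im,[g+[.093],g+[.043]])
plan(g+[.05],-.14)
E
```

```text
knob_mid 0.78 [202.3 269.8] [0.466  0.0337 0.063 ]
pos [0.4697 0.0347 0.1587] yaw_y -0.1393 xdown [-0.  0. -1.] tool shift now cm [10.87 -0.17  0.04] turn 0.0007 shift after turn cm [10.87 -0.17  0.04] F [-0.3 -0.8 -0.1] op 1.001 t 24.4
```

View pics/k1m.png

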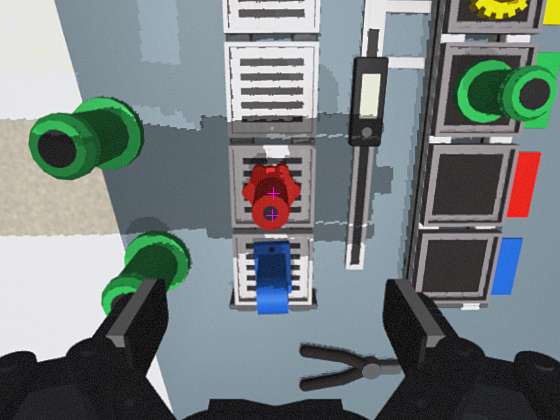

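The marks match the knob's stem top at (214,271). Descend, grip, lift.

Request:
arm_command --increments '[[[2.2,-0.2,0,0],[2.2,0,0,0],[2.2,0,0,0],[2.2,0,0,0],[1.3,0,0,0],[0.8,0,0,0],[0,0,0,0],[0,0,0,0]]]'

```text
time: 25.4
eef_pos: [0.4679, 0.0347, 0.0506]
tcp_rot: [0.534, 0.464, -0.533, 0.464]
contact_force: [-0.2, -0.5, -0.2]
opening: 0.997
```

Request:
arm_command --increments '[[[0,0,0,0],[0,0,0,0],[0,0,0,0],[0,0,0,0],[0,0,0,0],[0,0,0,0],[0,0,0,0],[0,0,0,0]]]' --grip 0

```text
time: 26.4
eef_pos: [0.4673, 0.0348, 0.05]
tcp_rot: [0.534, 0.464, -0.534, 0.464]
contact_force: [-1.8, 0.3, 4.5]
opening: 0.278
```

Request:
arm_command --increments '[[[-0.5,0,0,0],[-1.5,0,0,0],[-2,0,0,0],[-1.5,0,0,0],[-0.5,0,0,0],[0,0,0,0],[0,0,0,0]]]'

```text
time: 27.28
eef_pos: [0.4666, 0.0349, 0.1091]
tcp_rot: [-0.533, -0.464, 0.534, -0.464]
contact_force: [-0.4, 0.8, -0.8]
opening: 0.274
```

```bash
python3 - <<'E'
from h import *
s,im=look("k2","knob_mid",.122)
plan([.6215,.0168,.063],-.14)
E
```

```text
knob_mid 0.57 [270.5 274. ] [0.4663 0.0355 0.122 ]
pos [0.4666 0.0348 0.109 ] yaw_y -0.1396 xdown [-0.002  0.    -1.   ] tool shift now cm [ 4.58 15.59 -0.37] turn 0.0004 shift after turn cm [ 4.58 15.59 -0.37] F [ 0.4 -1.4 -1.2] op 0.273 t 27.375
```

View pics/k2.png

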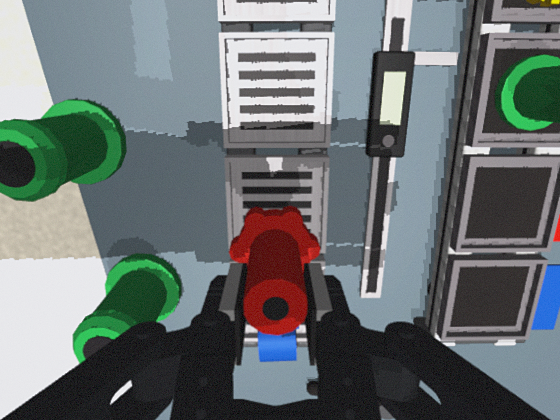

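The knob is held upright. Across to the red bay.

Request:
arm_command --increments '[[[0,2.59,-0.06,0],[0,2.59,-0.06,0],[0,2.59,-0.06,0],[0,2.59,-0.06,0],[0,2.59,-0.06,0],[0,2.59,-0.06,0],[0,0,0,0],[1.5,0,0,0],[1.5,0,0,0],[1.0,0,0,0],[0.5,0,0,0],[0,0,0,0],[0,0,0,0],[0,0,0,0]]]'

```text
time: 29.12
eef_pos: [0.6221, 0.0167, 0.0655]
tcp_rot: [0.534, 0.464, -0.533, 0.464]
contact_force: [0.1, -0.3, -1.2]
opening: 0.276
```

```bash
python3 - <<'E'
from h import *
s,im=look("k3","knob_mid",.078)
plan([.6215,.0168,.050],-.14)
b=np.array([.6215,.0168,.039]);Y=R.from_euler("z",-.132)
marks("k3m",s,im,[b+Y.apply([sx*.03,sy*.03,0]) for sx in(1,-1) for sy in (1,-1)])
E
```

```text
knob_mid 0.67 [271.9 273.6] [0.6214 0.0164 0.078 ]
pos [0.6219 0.0167 0.0653] yaw_y -0.1396 xdown [ 0.001 -0.    -1.   ] tool shift now cm [ 1.53 -0.05 -0.01] turn 0.0004 shift after turn cm [ 1.53 -0.05 -0.01] F [0.3 0.1 0. ] op 0.275 t 29.225
```

View pics/k3m.png

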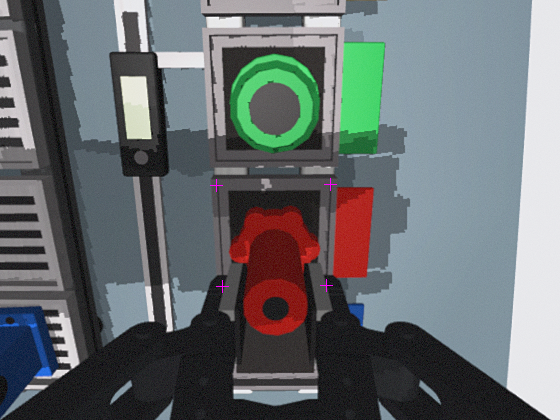

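The knob is over the red bay (tab at (232,354)). Lowering to contact.

Request:
arm_command --increments '[[[0.5,0,0,0],[0.4,0,0,0],[0.3,0,0,0],[0.1,0,0,0],[0.1,0,0,0],[0.1,0,0,0],[0,0,0,0],[0,0,0,0]]]'

```text
time: 30.22
eef_pos: [0.6218, 0.0167, 0.0501]
tcp_rot: [0.534, 0.464, -0.534, 0.464]
contact_force: [-1.5, 0.1, 1.8]
opening: 0.276
```

Request:
arm_command --increments '[[[0.1,0,0,0],[0,0,0,0],[0,0,0,0]]]'

```text
time: 30.6
eef_pos: [0.6218, 0.0167, 0.0501]
tcp_rot: [-0.534, -0.464, 0.534, -0.464]
contact_force: [-2.7, 0.7, 5.8]
opening: 0.273
```

Request:
arm_command --increments '[[[0,0,0,0],[0,0,0,0],[0,0,0,0],[0,0,0,0],[0,0,0,0],[0,0,0,0],[-2,0,0,0],[-3,0,0,0],[-3,0,0,0],[-3,0,0,0],[0,0,0,0],[0,0,0,0]]]' --grip 8.54

```text
time: 32.1
eef_pos: [0.6212, 0.0168, 0.1586]
tcp_rot: [-0.534, -0.464, 0.534, -0.464]
contact_force: [-0.2, 0.1, -0.4]
opening: 0.999
```

```bash
python3 - <<'E'
from h import *
s,im=look("k4","knob_mid",.063)
plan([.455,-.0335,.16],-.14)
E
```

```text
knob_mid 0.62 [202.8 272.7] [0.6193 0.0152 0.063 ]
pos [0.6205 0.0169 0.1571] yaw_y -0.1396 xdown [-0.003  0.    -1.   ] tool shift now cm [ -0.24 -15.69   7.29] turn 0.0004 shift after turn cm [ -0.24 -15.69   7.3 ] F [ 0.8 -0.2 -0.3] op 0.999 t 32.2
```

View pics/k4.png

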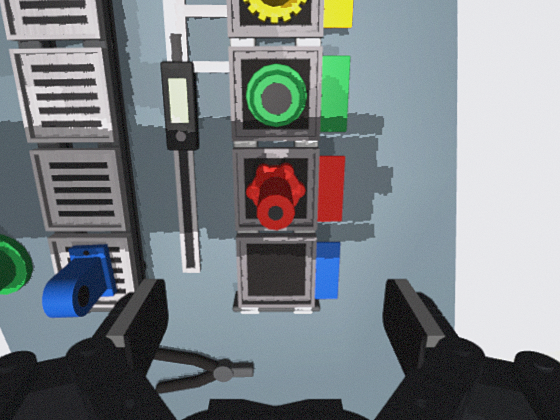

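The knob stands in the red bay at (190,275), centred. Next the bearing.

Request:
arm_command --increments '[[[0,-2.62,1.22,0],[0,-2.62,1.22,0],[0,-2.62,1.22,0],[0,-2.62,1.22,0],[0,-2.62,1.22,0],[0,-2.62,1.22,0],[0,0,0,0],[0,0,0,0],[0,0,0,0]]]'

```text
time: 33.33
eef_pos: [0.4564, -0.0338, 0.1587]
tcp_rot: [-0.534, -0.464, 0.534, -0.464]
contact_force: [0.2, -0.2, 0.4]
opening: 1.002
```

```bash
python3 - <<'E'
from h import *
s,im=look("b1","bearing_mid",.063)
g=np.array([.455,-.0335,0]);Y=R.from_euler("z",-.14)
marks("b1m",s,im,[g+[0,0,.093]]+[g+Y.apply([sx*.015,sy*.023,.042]) for sx in(1,-1) for sy in (1,-1)])
plan([.455,-.0335,.05],-.14)
im=cv2.imread("pics/b1m.png")[140:300,200:360];cv2.imwrite("pics/b1c.png",cv2.resize(im,None,fx=3,fy=3,interpolation=2))
E
```

```text
bearing_mid 0.65 [198.3 277. ] [ 0.4581 -0.0324  0.063 ]
pos [ 0.4563 -0.0337  0.1587] yaw_y -0.1391 xdown [-0.  0. -1.] tool shift now cm [10.87 -0.13 -0.  ] turn 0.0009 shift after turn cm [10.87 -0.13 -0.  ] F [-0.5  0.3 -0. ] op 0.999 t 33.425
```

View pics/b1c.png

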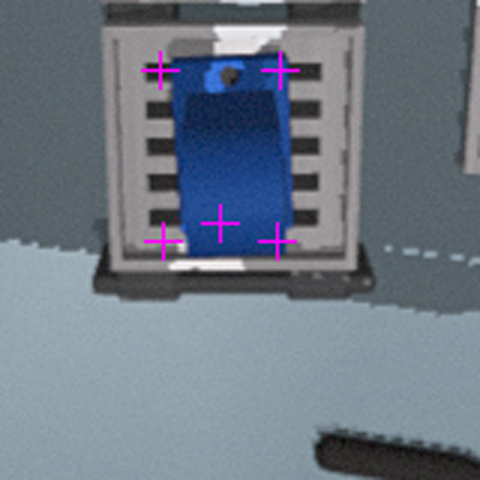

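The bearing's foot sits about 4 px right and up of my marks, so it is near (0.458,−0.032). It is turned by about 0.05 rad, which the jaws will align. Descend.

Request:
arm_command --increments '[[[2.2,0.2,-0.15,0],[2.2,0,0,0],[2.2,0,0,0],[2.2,0,0,0],[1.3,0,0,0],[0.8,0,0,0],[0,0,0,0],[0,0,0,0]]]'

```text
time: 34.42
eef_pos: [0.4586, -0.0329, 0.0506]
tcp_rot: [0.534, 0.463, -0.533, 0.464]
contact_force: [0.1, -0.3, 0.4]
opening: 1.0
```

Request:
arm_command --increments '[[[0,0,0,0],[0,0,0,0],[0,0,0,0],[0,0,0,0],[0,0,0,0],[0,0,0,0],[0,0,0,0],[0,0,0,0]]]' --grip 0

```text
time: 35.42
eef_pos: [0.4582, -0.0328, 0.0501]
tcp_rot: [0.534, 0.464, -0.534, 0.464]
contact_force: [-0.3, -0.2, 3.0]
opening: 0.247
```

Request:
arm_command --increments '[[[-0.5,0,0,0],[-1.5,0,0,0],[-2,0,0,0],[-1.5,0,0,0],[-0.5,0,0,0],[0,0,0,0],[0,0,0,0]]]'

```text
time: 36.3
eef_pos: [0.4573, -0.0325, 0.1091]
tcp_rot: [-0.533, -0.464, 0.534, -0.463]
contact_force: [0.3, 0.0, -0.5]
opening: 0.246
```

```bash
python3 - <<'E'
from h import *
s,im=look("b2","bearing_mid",.122)
plan([.612,-.0545,.063],-.14)
E
```

```text
bearing_mid 0.58 [271.1 274.6] [ 0.4572 -0.0322  0.122 ]
pos [ 0.4574 -0.0325  0.109 ] yaw_y -0.1396 xdown [-0.002  0.    -1.   ] tool shift now cm [ 4.58 15.63  0.03] turn 0.0004 shift after turn cm [ 4.58 15.63  0.02] F [-0.3  0.3 -1. ] op 0.247 t 36.4
```

View pics/b2.png

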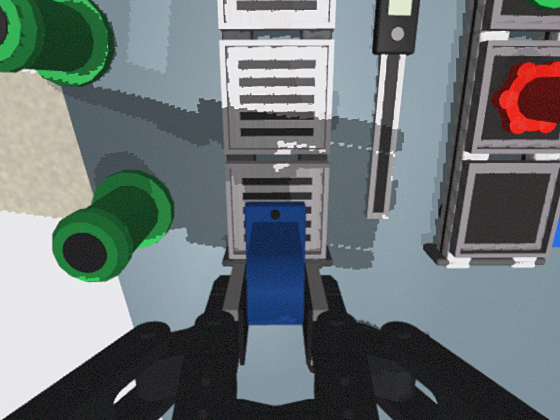

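The bearing is held square and upright. Across to the blue bay.

Request:
arm_command --increments '[[[0,2.6,0,0],[0,2.6,0,0],[0,2.6,0,0],[0,2.6,0,0],[0,2.6,0,0],[0,2.6,0,0],[0,0,0,0],[1.5,0,0,0],[1.5,0,0,0],[1.0,0,0,0],[0.5,0,0,0],[0,0,0,0],[0,0,0,0],[0,0,0,0]]]'

```text
time: 38.15
eef_pos: [0.6129, -0.0545, 0.0655]
tcp_rot: [0.534, 0.464, -0.533, 0.464]
contact_force: [-0.1, -0.1, -1.0]
opening: 0.244
```

```bash
python3 - <<'E'
from h import *
s,im=look("b3","bearing_mid",.078)
plan([.612,-.0545,.050],-.14)
b=np.array([.612,-.0545,.039]);Y=R.from_euler("z",-.132)
marks("b3m",s,im,[b+Y.apply([sx*.03,sy*.03,0]) for sx in(1,-1) for sy in (1,-1)])
E
```

```text
bearing_mid 0.74 [269.1 274.5] [ 0.6128 -0.0534  0.078 ]
pos [ 0.6128 -0.0545  0.0653] yaw_y -0.1396 xdown [ 0.001 -0.    -1.   ] tool shift now cm [ 1.53 -0.08  0.01] turn 0.0004 shift after turn cm [ 1.53 -0.08  0.01] F [-0.1  0.2 -0.8] op 0.249 t 38.25
```

View pics/b3m.png

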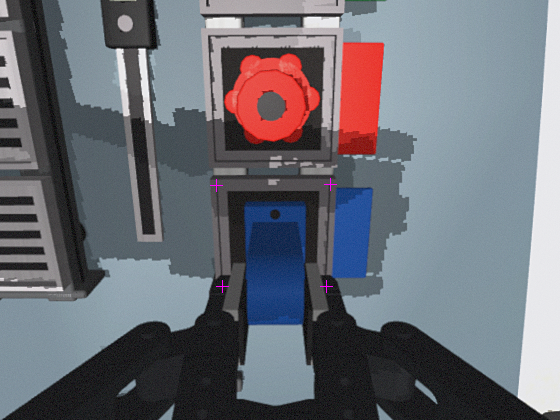

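The bearing is over the blue bay, within the marked corners. Lowering.

Request:
arm_command --increments '[[[0.5,-0.1,0,0],[0.4,0,0,0],[0.3,0,0,0],[0.1,0,0,0],[0.1,0,0,0],[0.1,0,0,0],[0,0,0,0],[0,0,0,0]]]'

```text
time: 39.25
eef_pos: [0.6116, -0.0543, 0.0501]
tcp_rot: [0.534, 0.464, -0.534, 0.464]
contact_force: [-0.1, 0.4, 0.1]
opening: 0.248
```

Request:
arm_command --increments '[[[0.1,0,0,0],[0,0,0,0],[0,0,0,0]]]'

```text
time: 39.62
eef_pos: [0.6116, -0.0544, 0.0501]
tcp_rot: [-0.534, -0.464, 0.534, -0.464]
contact_force: [-2.5, 0.1, 6.2]
opening: 0.246
```

Contact. Release, rise and back away to clear the cameras' view.

Request:
arm_command --increments '[[[0,0,0,0],[0,0,0,0],[0,0,0,0],[0,0,0,0],[0,0,0,0],[0,0,0,0],[-2,0,0,0],[-4,0,0,0],[-4,0,0,0],[-4,0,0,0],[-4,-1,-1,0],[-2,-1,-2,0],[0,-1,-4,0],[0,-1,-4,0],[0,0,-4,0],[0,0,0,0],[0,0,0,0],[0,0,0,0]]]' --grip 8.54

```text
time: 41.88
eef_pos: [0.5925, 0.0991, 0.2486]
tcp_rot: [-0.534, -0.464, 0.534, -0.464]
contact_force: [-0.2, 0.2, -0.2]
opening: 0.999
```

```bash
cat > fin.py <<'E'
from h import *
plan([.6,.1,.35],-.14)
B={"bearing_mid":[.612,-.0545],"knob_mid":[.6215,.0168],"connector_mid":[.6309,.0882],"gear_mid":[.6404,.1596]}
for c in ("wrist","top","scene"):
    s=sensors.get_state(); im=optics.read_camera(c); cv2.imwrite(f"pics/fin_{c}.png",im)
    for q,b in B.items():
        for d in optics.place_of(c,q):
            p=ray(c,d["at"],.063,s); e=np.linalg.norm(p[:2]-b)
            if e<.04: print(c,q,round(d["conf"],2),np.round(d["at"],1),"err mm",((p[:2]-b)*1000).round(1))
E
python3 fin.py
```

```text
pos [0.5925 0.0991 0.2486] yaw_y -0.1406 xdown [-0. -0. -1.] tool shift now cm [-10.14   0.73  -0.19] turn -0.0006 shift after turn cm [-10.14   0.73  -0.19] F [-0.2  0.2 -0.2] op 0.999 t 41.875
wrist bearing_mid 0.88 [306.4 310.9] err mm [-1.9  2.8]
wrist knob_mid 0.91 [249.5 314.9] err mm [-0.1 -2.7]
wrist connector_mid 0.64 [180.1 316.5] err mm [-0.2 -2.1]
wrist gear_mid 0.98 [ 97.5 317.4] err mm [-0.8  2. ]
top knob_mid 0.41 [138.8 302.3] err mm [-2.7 -0.4]
scene bearing_mid 0.62 [263.8 232.4] err mm [-4.2  1.5]
scene knob_mid 0.9 [266.6 270.7] err mm [3.9 2.3]
scene connector_mid 0.58 [266.1 307.3] err mm [4.7 0.7]
scene gear_mid 0.61 [261.6 344.5] err mm [-2.7  2.2]
```

View pics/fin_wrist.png

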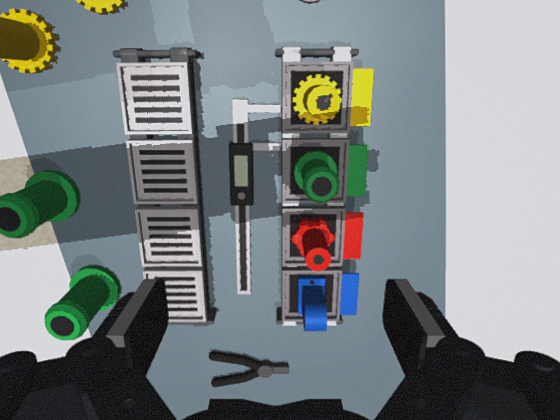

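View pics/fin_scene.png

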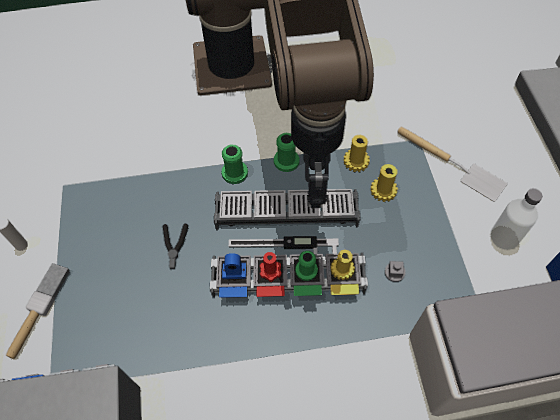

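Both pictures show all four prints upright and centred in their own colour bays (scene row ~265: blue 233, red 270, green 307, yellow 344), and the gripper is clear. Handing in.

```bash
python3 -c "
from plant import ctrl
print(ctrl.sign_off())"
```

```text
the job is handed in; nothing more can be done
None
```

All four prints now stand in the inspection rack in the same order, each in the bay with its own colour of tab. I handed the job in at about 42 s; it gave no verdict. The gear and connector I moved were the small ones in the cooling rack; the two larger look-alikes of each were left alone.

- **Placing:** I moved them in the order gear, connector, knob, bearing. Each was lowered until light floor contact showed (about 5–9 N) and only then released. All touched down at the same height at which they were gripped in the cooling rack, so the two rack floors are level with each other.
- **Wrist camera, last check:** all four were within about 3.5 mm of their bay centres, against a limit of 12 mm. They look upright, and the gripper was clear of everything.
- **Scene camera, last check:** offsets were up to about 5 mm.
- **Top camera, last check:** it found only the knob (conf 0.41), about 3 mm off, so it confirms little about the other three.
- **Early disagreement:** the scene and top cameras first differed by about 20 mm in x because the racks stand on legs. Triangulating put the bay undersides at z ≈ 0.029 m, which settled it.

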